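# Stand the fallen counter sign back up and push it to the front of the tray

### The arm

A 6-joint arm with a two-finger parallel gripper is mounted at the origin on the work surface. World frame = base frame: x ahead of the robot, y to its left, z up, the work surface at z = 0. Lengths are in mm, angles in rad, forces in N, time in s.
With the tool pointing down it reaches from about 350 to 975 mm from the base axis. Payload 7.1 kg.
Tool frame: the origin (TCP) lies midway between the tips of the shut fingers; the grasp point (between the pads) lies 19 mm behind it; z points along the fingers, y is the line along which they close (so a half turn about z gives the same grasp; the last joint's range is limited). The gripper opens to 88 mm and grips with 3 to 60 N. Pads are 20 mm wide; open, the fingers measure 115 mm over their backs; the gripper's body (75 mm by 178 mm) begins 61 mm behind the grasp point.
Start: joints at [-1.352, 0.423, 1.63, -0, 1.089, -0.019], TCP at [147.247, -607.39, 222.675] pointing down, gripper open.
Joint ranges: [-3, 3], [-0.9, 2.11], [0.09, 2.58], [-1.31, 4.45], [0.11, 2.69], [-2.54, 2.54]. Speed limits (rad/s): [2.39, 2.39, 3.01, 3.14, 3.14, 3.14].

### API

Orientations are given as a rotation vector (axis times angle).
In Python, from workcell import ctrl gives the robot as it stands.
- The arm moves only by the shell command python3 -m inch 'ROWS' [OPENING]. ROWS is JSON, a list of rows, each an object with "xyz": the shift along the tool's x, y, z in mm, a list of three; "rot": the turn, a rotation vector about the tool's x, y, z in rad, a list of three. In form: [{"xyz": [dx, dy, dz], "rot": [ax, ay, az]}, ...]. A call has 1 to 12 rows; each row is the pose to reach, as a shift and turn from the pose commanded when the call began, along the tool's axes at that moment; what a row does not reach only later rows make up. A row lasts 1/12 s, in which the tool goes at most 41.7 mm and 7.16 degrees, less where a joint would pass 70% of its speed; a pose out of reach is approached as far as the arm can. A call with a gripper value outside its range is refused whole. OPENING is the closure in counts, from 0 (fully open) to 255 (shut), set as the call begins (- or left out, the last holds). The fingers move at their own pace and stop on an object; the grip force is fixed at half the most. Time passes only in rows, so rows that repeat a pose let the fingers close. It gives the time, the measured TCP pose, the force, the opening and the grip force at its end, in the units of the state.
- ctrl.get_obs(): the state, without advancing time (a new reading comes with each control period).
- ctrl.get_image(name): name is "scene" or "top" or "wrist"; returns the picture (420x560x3 uint8, red, green, blue); there is no depth.
- ctrl.camera_model(name): a dict with "fx", "fy", "cx", "cy" (pixels), "k1" (the pictures are not rectified: a ray, as slopes to the right and down, at radius r is drawn at 1 + k1 r^2 times it, then the intrinsics apply), "position" and "attitude" of the camera in the world. Camera axes: x right, y up, looking along -z (the intrinsics and any distortion apply to the point x, -y, -z); pixel columns grow to the right and rows downward; lengths in mm; the calibration is good to about 2 mm. A picture is of the moment at which its call begins: read the wrist's pose just before it. camera_model takes no time and is no camera call; for the wrist camera it gives the pose at the moment of the call.
- ctrl.close_job(): hands the job in; it is judged then, once.
The state is a dict: "t": time; "qpos": joint angles; "qvel": joint speeds; "joint_torque": joint torques, N m; "ee_pos": TCP position; "orientation": TCP orientation; "ft_force": force on the tool from outside, world axes, zero at the start; "moment": the same for the moment, N m; "width": finger opening in mm; "grasp_force": force on a finger pad.
Only numpy, scipy, OpenCV 4.12 (cv2) and the standard library are available. Lean on these libraries where they do the work, as an engineer would, in place of code of your own. Each camera call takes 0.05 s, during which the arm holds its last target. There are 200 camera calls.

### The job

The small counter sign has toppled onto its back on the black serving tray. Do not pick it up: with the fingertips push its raised foot forward until the sign tips back upright and stands on its foot, then push the standing sign forward along the tray until the front of its foot sits flush along the tray's front rim, facing out. Leave the mug, canister, butter dish and paper cups where they are.

Things in the scene. Friction and masses are not known exactly. Their poses are not given: they have to be found in the camera images.
- tray: black non-slip serving tray, 340 (its x) by 560 (its y) mm, fixed to the counter. Origin: centre of its underside, on the counter. Its x axis points to the front rim (the side away from the robot, where customers stand), z up. Floor top at z = 4 mm; rim all round 8 mm thick, top 18 mm above the counter; the inner face of the front rim is the plane x = +162 mm.
- front_rim (a point): middle of the foot of the tray's front rim: on its inner face, at the level of the tray's floor (162 mm ahead of the tray's origin, 4 mm up)
- sign: counter sign, a rigid inverted T, 0.4 kg, mostly in its foot. Aluminium foot 70 deep (x -35 to +35) by 140 wide (y) by 14 mm thick (z 0 to 14). In its middle stands a plate 4 mm thick (x -2 to +2), 130 wide, top edge at z = 93, printed dark red on its +x front. Origin: centre of the foot's underside; z from foot up the plate. Starts on its back, printed front up, z roughly towards the robot.
- heel (a point): middle of the rear lower edge of the sign's foot (sign x -35, y 0, z 0 mm). At the start the foot's rear face is down, its underside towards the front rim within 25 degrees. Pushed forward near the raised toe edge, the sign pivots on this heel, which grips the tray; it can rest with z level, foot on edge; once z is within about 68 degrees of vertical it goes on by itself. Pushed low it slides.
- toe_left (a point): front lower left corner of the sign's foot (sign frame x = +35, y = +70, z = 0 mm). At the start the toe edge is the raised one, 65 to 70 mm above the tray's floor, the foot leaning 23 degrees back over the plate
- toe_right (a point): front lower right corner of the sign's foot (sign frame x = +35, y = -70, z = 0 mm)
- mug: black mug with a handle at its +y, 82 mm across, 95 mm high, standing on the tray; origin at the centre of its underside
- canister: white round canister with a lid, 79 mm across, 117 mm high, standing on the tray; origin at the centre of its underside
- dish: cream butter dish with its cover on, 146 (its x) by 92 by 77 mm high, standing on the tray; origin at the centre of its underside
- cups: short stack of upside-down brown paper cups, 85 mm across at the foot, 122 mm high, standing on the tray; origin at the centre of its underside
Mind the look-alikes: they are no part of the job. Leave any purple look-alike of the dish alone. Leave any pink look-alike of the canister alone.

How it is judged (in metres and radians):
On the way:
1. the sign stands upright on its foot on the tray (angle between sign's own z axis and vertical below 0.08 rad and z of heel in the frame of tray below 0.01 m), for 0.2 s.
At the end, for the whole second after the job is handed in: the sign stands upright (within 0.06 rad) and at rest on its foot on the tray's floor, both front corners of the foot within 7 mm of the inner face of the tray's front rim, printed front outward; mug, canister, dish and cups upright and within 20 mm of where they stood (angle between sign's own z axis and vertical below 0.06 rad and x of toe_left in the frame of tray between 0.155 and 0.166 m and x of toe_right in the frame of tray between 0.155 and 0.166 m and z of heel in the frame of tray below 0.008 m and linear speed of sign below 0.02 m/s and distance of each of mug, canister, dish, cups from where it was at the start of the episode below 0.02 m and angle between each of mug, canister, dish, cups's own z axis and vertical below 0.15 rad); the robot touches nothing.
It fails at once if the sign is lifted or thrown onto its face: the heel edge of its foot comes more than 15 mm above the tray's floor (z of heel in the frame of tray above 0.019 m).
It fails at once if the mug, canister, dish or cups are knocked: moved by more than 30 mm or tipped by more than 0.35 rad (distance of any of mug, canister, dish, cups from where it was at the start of the episode above 0.03 m or angle between any of mug, canister, dish, cups's own z axis and vertical above 0.35 rad).
It also fails if it takes over 58 s, if anything falls off the work surface, if the arm or the gripper's body presses on something with over 40 N, if the wrist force passes 120 N, or if a joint passes its speed limit or range.

## Working session

There is one attempt and no reset: what is moved stays moved. The work goes in short steps, Python scripts to look and compute and a shell command to move; the robot and the scene stay as the last step left them, time stands still between calls to the robot, and variables do not carry over. Pictures are saved under pics/ and viewed, at most 10 in all, crops included, and the job is handed in when it is done.

```bash
mkdir -p pics
cat > h.py <<'E'
import numpy as np, cv2
from scipy.spatial.transform import Rotation as R
from workcell import ctrl
def save(n,f,crop=None,s=1):
    im=ctrl.get_image(n)[:,:,::-1]
    cv2.imwrite(f'pics/{f}_full.png',im)
    if crop: im=im[crop[1]:crop[3],crop[0]:crop[2]]
    cv2.imwrite(f'pics/{f}.png',cv2.resize(im,None,fx=s,fy=s,interpolation=cv2.INTER_CUBIC))
def att(m):
    a=np.array(m['attitude'],float)
    if a.shape==(3,3): return a
    return R.from_rotvec(a).as_matrix() if a.size==3 else None
def ray(m,u,v):
    d=np.array([(u-m['cx'])/m['fx'],(v-m['cy'])/m['fy']]);s=d.copy()
    for _ in range(20): s=d/(1+m['k1']*(s@s))
    return np.array(m['position'],float),att(m)@np.array([s[0],-s[1],-1])
def onz(m,u,v,z):
    p,d=ray(m,u,v); return p+d*(z-p[2])/d[2]
def proj(m,P):
    c=att(m).T@(np.array(P,float)-m['position']); s=np.array([c[0],-c[1]])/-c[2]
    s=s*(1+m['k1']*(s@s)); return s[0]*m['fx']+m['cx'],s[1]*m['fy']+m['cy']
def tri(*a):
    A=0;b=0
    for m,u,v in a:
        p,d=ray(m,u,v); d=d/np.linalg.norm(d); M=np.eye(3)-np.outer(d,d); A=A+M;b=b+M@p
    return np.linalg.solve(A,b)
E
python3 - <<'E'
from h import *
for n in('scene','top','wrist'): print(n,ctrl.camera_model(n))
print(ctrl.get_obs())
a=ctrl.get_image('scene')[:,:,::-1];b=ctrl.get_image('top')[:,:,::-1]
cv2.imwrite('pics/s0.png',a);cv2.imwrite('pics/t0.png',b)
E
```

```text
scene {'fx': 409.67995280635836, 'fy': 409.67995280635836, 'cx': 281.7581457166893, 'cy': 205.88906766662643, 'k1': -0.08317526422634075, 'position': array([1113.24821712, -583.28641358,  900.27645879]), 'attitude': array([0.77577716, 0.27680298, 0.68427504])}
top {'fx': 532.9674438501563, 'fy': 532.9674438501563, 'cx': 276.7488174313884, 'cy': 208.21225033246694, 'k1': -0.1774186329848134, 'position': array([ 341.93580059,   26.80166589, 1254.98239875]), 'attitude': array([ 0.15000728, -0.13195992, -1.57853297])}
wrist {'fx': 290.4588983272484, 'fy': 290.4588983272484, 'cx': 280.0394091993247, 'cy': 208.16774176833815, 'k1': -0.0445235571838359, 'position': array([ 229.60451103, -586.9189588 ,  385.34144374]), 'attitude': array([-0.26252374,  0.20735475, -1.32225976])}
{'t': 0.0, 'qpos': array([-1.35199543e+00,  4.23813212e-01,  1.63068042e+00, -4.37973745e-05,
        1.08859475e+00, -1.90101406e-02]), 'qvel': array([-7.34826109e-04, -6.57795195e-05, -1.28370679e-03,  1.62397708e-03,
       -1.16037457e-03, -1.83651548e-03]), 'joint_torque': array([ 1.99865608e-03, -5.44618893e+01, -2.73666126e+01,  6.44525257e-02,
        2.27624341e-02, -1.04683675e-04]), 'ee_pos': array([ 147.12266741, -606.87133321,  221.92270967]), 'orientation': array([-3.11793234e+00, -3.72528700e-01,  2.94798813e-04]), 'ft_force': array([ 0.11858278, -0.51364508, -0.31917512]), 'moment': array([-0.02169539,  0.02243832,  0.00360868]), 'grasp_force': 0.0, 'width': 87.72574728242363}
```

View pics/s0.png

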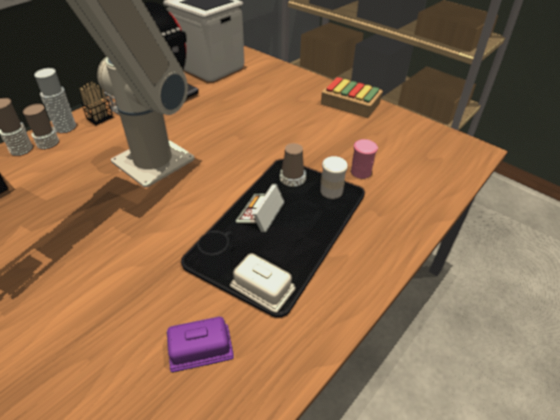

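View pics/t0.png

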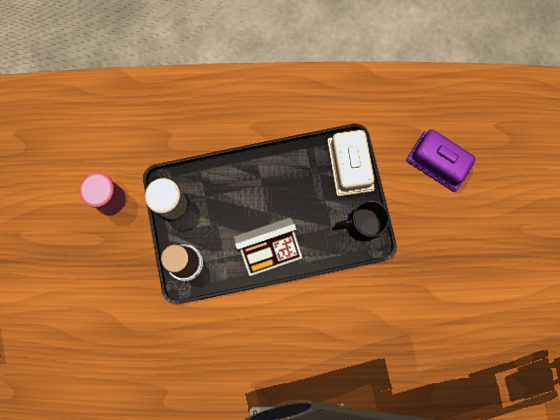

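The top view shows the sign at (268,245), with its white foot edge on the far side running (236,241)–(296,225). The white canister is at (163,197), the cups at (181,262), the mug at (368,220) and the cream dish at (352,162). The pink (98,190) and purple (441,160) look-alikes are off the tray. The sign is the only inverted T. I'll enlarge both views.

Run:
```python
import cv2
b=cv2.imread('pics/t0.png')[115:310,135:405];cv2.imwrite('pics/t1.png',cv2.resize(b,None,fx=2.9,fy=2.9,interpolation=cv2.INTER_CUBIC))
b=cv2.imread('pics/s0.png')[165:260,190:310];cv2.imwrite('pics/s1.png',cv2.resize(b,None,fx=6,fy=6,interpolation=cv2.INTER_CUBIC))
```

```text
(no output)
```

View pics/t1.png

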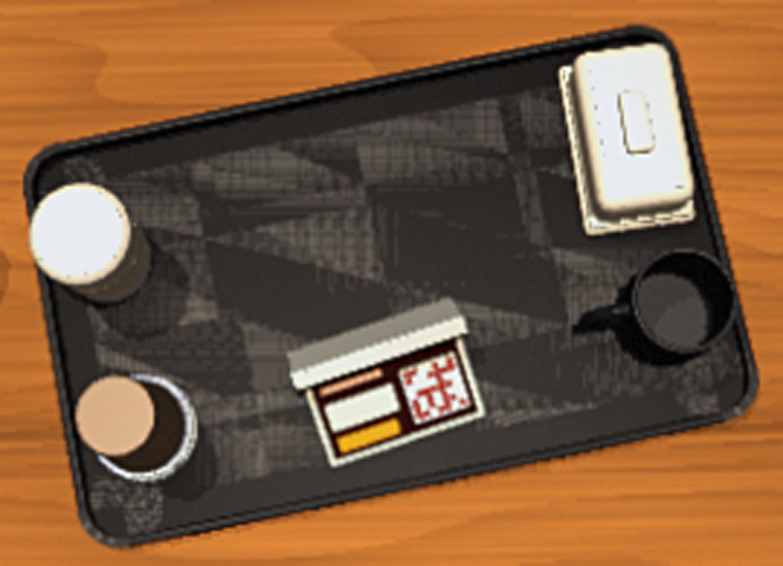

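View pics/s1.png

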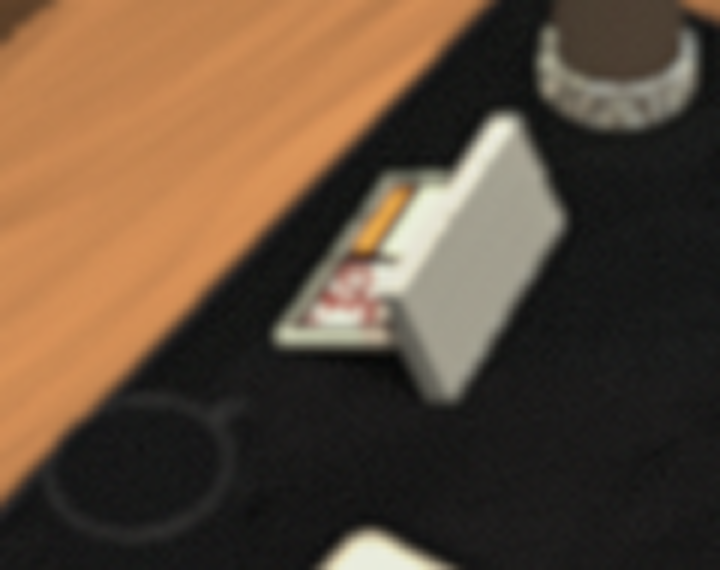

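The enlarged top view shows the toe lower edge at crop (290,372)–(467,317), with the underside grey beyond it. In the scene crop the toe edge is (518,117)–(410,297) and the heel edge is (567,220)–(458,402).

Run:
```python
from h import *
T=ctrl.camera_model('top');S=ctrl.camera_model('scene')
t=lambda u,v:(T,135+u/2.9,115+v/2.9)
s=lambda u,v:(S,190+u/6,165+v/6)
tl=tri(t(290,372),s(518,117));tr=tri(t(467,317),s(410,297))
hl=tri(t(290,352),s(567,220));hr=tri(t(450,299),s(458,402))
print('toe',tl,tr,'heel',hl,hr, np.linalg.norm(tl-tr),np.linalg.norm(hl-hr),np.linalg.norm(tl-hl))
print('yawdir sign', np.degrees(np.arctan2(*(tl-tr)[[0,1]])),np.degrees(np.arctan2(*(hl-hr)[[0,1]])))
# tray: outer rim lines at z=18 (front, right, rear, left edges in crop)
g=lambda u,v:onz(*t(u,v),18)
f=[g(60,147),g(620,27)];r=[g(120,547),g(725,422)];l=[g(28,195),g(82,510)];rt=[g(680,70),g(757,385)]
for n,e in(('f',f),('r',r),('l',l),('rt',rt)): print(n,e[0],e[1],np.degrees(np.arctan2(*(e[1]-e[0])[[0,1]])))
for n,u,v,z in(('can',80,233,117),('cups',115,416,122),('mug',685,307,95),('dish',637,122,77)): print(n,onz(*t(u,v),z))
```

```text
toe [478.3385728  133.88074864  73.09119077] [5.22721521e+02 1.90372338e-01 7.04034810e+01] heel [503.55852115 141.3753359   10.4454711 ] [546.1141747   10.55583064   5.5598322 ] 140.89069012495438 137.65389958972625 67.9463084101703
yawdir sign -18.365295137345967 -18.019733980158676
f [674.98347701 332.31836826  18.        ] [ 772.09789968 -138.61056421   18.        ] 168.34787138920203
r [344.59057147 274.91794281  18.        ] [ 438.74624604 -211.37434545   18.        ] 169.04200951005217
l [634.23354505 358.15127677  18.        ] [374.10887261 306.2580745   18.        ] -101.28203004618518
rt [ 733.76597691 -187.61695263   18.        ] [ 468.1652636  -238.81790971   18.        ] -100.91129885027802
can [580.44014902 290.03423303 117.        ]
cups [440.67863802 259.0751248  122.        ]
mug [ 520.96506677 -169.50038621   95.        ]
dish [ 672.29981829 -140.96113309   77.        ]
```

```bash
cat >> h.py <<'E'
def goal(xyz,yaw,lean=0):
    """shift/turn in tool axes; yaw deg of tool x, lean deg: body tilts back (towards -tool x)"""
    o=ctrl.get_obs(); C=R.from_rotvec(o['orientation'])
    y=np.radians(yaw); X=np.array([np.cos(y),np.sin(y),0]);Z=np.array([0,0,-1.]);G=R.from_matrix(np.c_[X,np.cross(Z,X),Z])
    G=G*R.from_euler('y',lean,degrees=True)
    print('t',round(o['t'],2),'at',np.round(o['ee_pos'],1),'shift',np.round(C.inv().apply(np.array(xyz)-o['ee_pos']),1),'rot',np.round((C.inv()*G).as_rotvec(),3),'F',np.round(o['ft_force'],1),'w',round(o['width'],1))
E
python3 -c "
from h import *
goal([455,52,160],18.2)
print(R.from_euler('y',15,degrees=True).as_matrix()[:,2])"
```

```text
t 0.1 at [ 147.1 -606.9  222. ] shift [ 454.4 -567.8   62.8] rot [-0.001 -0.    -0.08 ] F [ 0.  -0.2 -0.1] w 87.5
[0.25881905 0.         0.96592583]
```

```bash
P='{"xyz":[454,-568,0],"rot":[0,0,-0.08]}'; python3 -m inch '[{"xyz":[454,-568,0],"rot":[0,0,-0.08]},{"xyz":[454,-568,0],"rot":[0,0,-0.08]},{"xyz":[454,-568,0],"rot":[0,0,-0.08]},{"xyz":[454,-568,0],"rot":[0,0,-0.08]},{"xyz":[454,-568,0],"rot":[0,0,-0.08]},{"xyz":[454,-568,0],"rot":[0,0,-0.08]},{"xyz":[454,-568,0],"rot":[0,0,-0.08]},{"xyz":[454,-568,0],"rot":[0,0,-0.08]},{"xyz":[454,-568,0],"rot":[0,0,-0.08]},{"xyz":[454,-568,0],"rot":[0,0,-0.08]},{"xyz":[454,-568,0],"rot":[0,0,-0.08]},{"xyz":[454,-568,0],"rot":[0,0,-0.08]}]' 0
python3 -c "
from h import *
goal([455,52,160],18.2)"
```

```text
t: 1.1
ee_pos: [358.8, -152.3, 222.8]
orientation: [3.102, 0.496, 0.0]
ft_force: [1.2, -0.8, -0.4]
width: 87.9
grasp_force: 0.0
t 1.1 at [ 358.8 -152.3  222.8] shift [ 155.1 -164.1   62.8] rot [ 0. -0. -0.] F [ 1.2 -0.8 -0.4] w 87.9
```

```bash
python3 -m inch '[{"xyz":[155,-164,63],"rot":[0,0,0]},{"xyz":[155,-164,63],"rot":[0,0,0]},{"xyz":[155,-164,63],"rot":[0,0,0]},{"xyz":[155,-164,63],"rot":[0,0,0]},{"xyz":[155,-164,63],"rot":[0,0,0]},{"xyz":[155,-164,63],"rot":[0,0,0]},{"xyz":[155,-164,63],"rot":[0,0,0]},{"xyz":[155,-164,63],"rot":[0,0,0]}]'
python3 -c "
from h import *
save('wrist','w1')
goal([455,52,62],18.2)"
```

```text
t: 1.77
ee_pos: [454.3, 50.9, 159.0]
orientation: [3.101, 0.502, -0.003]
ft_force: [-0.1, 0.3, -0.4]
width: 87.6
grasp_force: 0.0
t 1.82 at [454.   50.  159.3] shift [ 1.7 -1.5 97.3] rot [-0.     0.001  0.002] F [-1.3 -0.5 -0.7] w 87.9
```

View pics/w1.png

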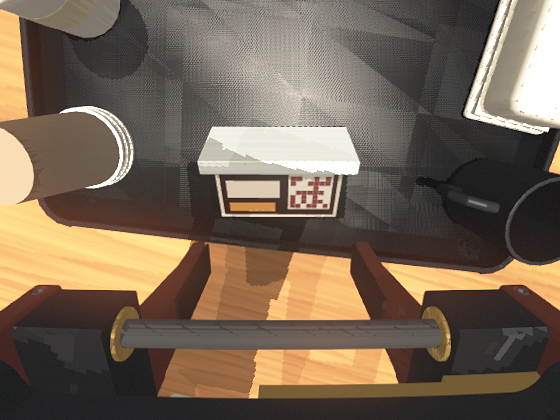

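The wrist view shows the foot square to the tool, its toe upper edge running (197,172)–(359,174) and centred at about 278. The fingers are behind it at (200,250) and (365,250). I'll check the edge position, then descend.

```bash
python3 -c "
from h import *
m=ctrl.camera_model('wrist')
for u,v in((197,172),(359,174)): print(onz(m,u,v,68))"
python3 -m inch '[{"xyz":[0,-1,40],"rot":[0,0,0]},{"xyz":[0,-1,80],"rot":[0,0,0]},{"xyz":[0,-1,97],"rot":[0,0,0]},{"xyz":[0,-1,97],"rot":[0,0,0]},{"xyz":[0,-1,97],"rot":[0,0,0]}]'
```

```text
[465.81845121 131.65723717  68.        ]
[509.22301881  -5.83123483  68.        ]
t: 2.23
ee_pos: [453.5, 49.7, 62.6]
orientation: [-3.102, -0.494, 0.003]
ft_force: [0.1, -0.5, -0.1]
width: 87.5
grasp_force: 0.0
```

```bash
python3 -m inch '[{"xyz":[16,0,0],"rot":[0,0,0]},{"xyz":[21,0,0],"rot":[0,0,0]},{"xyz":[26,0,0],"rot":[0,0,0]},{"xyz":[31,0,0],"rot":[0,0,0]},{"xyz":[36,0,0],"rot":[0,0,0]},{"xyz":[41,0,0],"rot":[0,0,0]},{"xyz":[46,0,0],"rot":[0,0,0]},{"xyz":[51,0,0],"rot":[0,0,0]},{"xyz":[56,0,0],"rot":[0,0,0]},{"xyz":[61,0,0],"rot":[0,0,0]},{"xyz":[66,0,0],"rot":[0,0,0]},{"xyz":[66,0,0],"rot":[0,0,0]}]'
python3 -c "
from h import *
save('scene','s2',(190,165,310,260),6)
goal([455,52,62],18.2)"
```

```text
t: 3.23
ee_pos: [518.3, 71.9, 62.7]
orientation: [3.102, 0.497, 0.002]
ft_force: [0.0, -0.5, 0.2]
width: 87.8
grasp_force: 0.0
t 3.28 at [517.6  71.7  62.6] shift [-65.7  -0.9   0.6] rot [ 0. -0.  0.] F [ 0.1 -0.4 -0.3] w 88.1
```

View pics/s2.png

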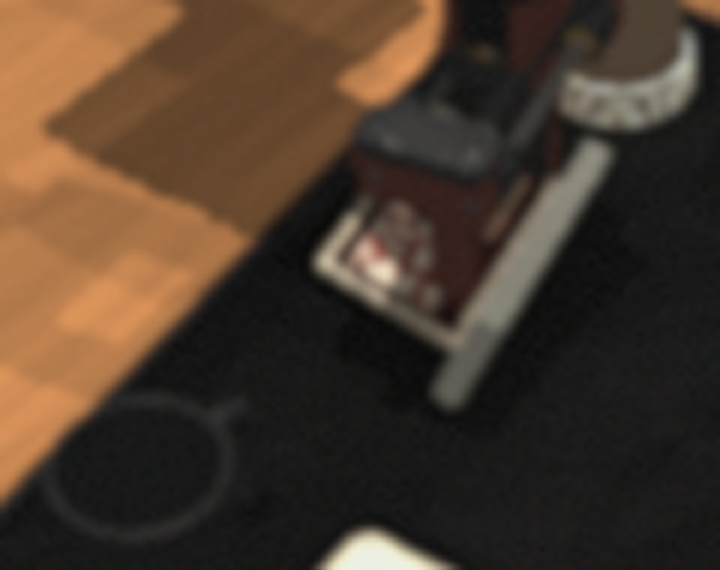

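The sign is tipping well: the foot at (455,390)–(600,150) leans forward and the plate is rising behind the fingers. Keep going.

```bash
python3 -m inch '[{"xyz":[5,0,0],"rot":[0,0,0]},{"xyz":[10,0,0],"rot":[0,0,0]},{"xyz":[15,0,0],"rot":[0,0,0]},{"xyz":[20,0,0],"rot":[0,0,0]},{"xyz":[25,0,0],"rot":[0,0,0]},{"xyz":[30,0,0],"rot":[0,0,0]},{"xyz":[35,0,0],"rot":[0,0,0]},{"xyz":[40,0,0],"rot":[0,0,0]},{"xyz":[45,0,0],"rot":[0,0,0]},{"xyz":[50,0,0],"rot":[0,0,0]},{"xyz":[55,0,0],"rot":[0,0,0]},{"xyz":[60,0,0],"rot":[0,0,0]}]'
python3 -c "
from h import *
save('scene','s3',(190,165,310,260),6)
goal([455,52,62],18.2)"
```

```text
t: 4.28
ee_pos: [574.2, 90.4, 62.5]
orientation: [3.102, 0.497, -0.001]
ft_force: [0.3, -0.0, -0.1]
width: 87.8
grasp_force: 0.0
t 4.33 at [575.1  90.6  62.7] shift [-126.2   -0.9    0.6] rot [ 0. -0.  0.] F [ 0.  -0.2 -0.1] w 87.7
```

View pics/s3.png

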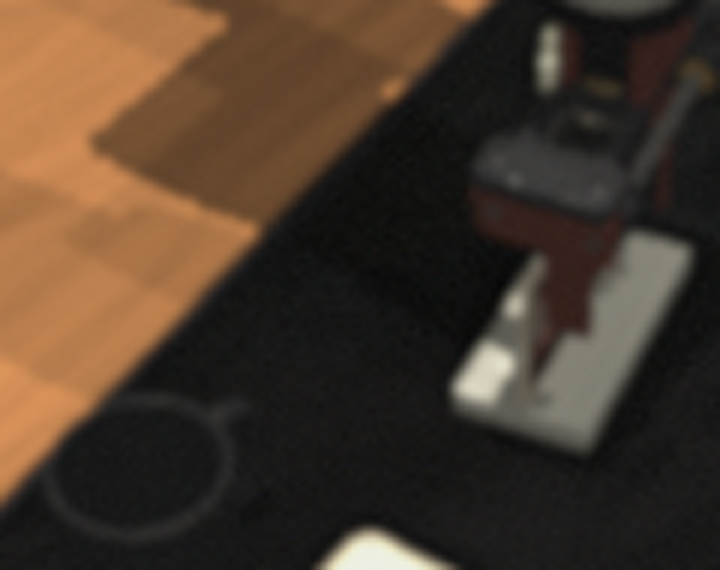

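The sign stands flat on its foot, top corners at about front-right (590,438), front-left (692,247) and rear-right (453,395). Next I raise the tool and compute the sign pose.

```bash
python3 -m inch '[{"xyz":[0,0,-30],"rot":[0,0,0]},{"xyz":[0,0,-65],"rot":[0,0,0]},{"xyz":[0,0,-75],"rot":[0,0,0]},{"xyz":[0,0,-75],"rot":[0,0,0]}]'
python3 -c "
from h import *
S=ctrl.camera_model('scene');g=lambda u,v:onz(S,190+u/6,165+v/6,18)
a=g(590,438);b=g(692,247);c=g(453,395);print(a,b,c,np.linalg.norm(a-b),np.linalg.norm(a-c),np.degrees(np.arctan2(*(a-b)[[0,1]])))
cen=(b+c)/2;print(cen)
n=np.array([np.cos(np.radians(11.2)),np.sin(np.radians(11.2))])
print('toes along n',a[:2]@n,b[:2]@n)
h=np.radians(18.2);H=np.array([np.cos(h),np.sin(h)])
print('heel along H',c[:2]@H)
for d in (70,):
  p=cen[:2]-H*d;print(p);goal([*p,136],18.2,15);goal([*p,11],18.2,15)"
```

```text
t: 4.67
ee_pos: [575.8, 90.5, 140.6]
orientation: [3.102, 0.497, 0.008]
ft_force: [-0.2, 0.1, -0.7]
width: 87.7
grasp_force: 0.0
[618.74159258  29.82045674  18.        ] [572.1005416  165.92660767  18.        ] [550.79604997   6.49575327  18.        ] 143.87589081872707 71.83758453884718 161.084364492979
[561.44829578  86.21118047  18.        ]
toes along n 612.7499121396463 593.4336226481951
heel along H 525.2697041324021
[494.95025218  64.34773618]
t 4.67 at [575.8  90.5 140.6] shift [-85.   -0.4   4.2] rot [0.001 0.257 0.   ] F [-0.2  0.1 -0.7] w 87.7
t 4.67 at [575.8  90.5 140.6] shift [-85.7  -0.5 129.2] rot [0.001 0.257 0.   ] F [-0.2  0.1 -0.7] w 87.7
```

```bash
python3 -m inch '[{"xyz":[-40,0,2],"rot":[0,0.12,0]},{"xyz":[-80,0,3],"rot":[0,0.24,0]},{"xyz":[-85,0,4],"rot":[0,0.257,0]},{"xyz":[-85,0,4],"rot":[0,0.257,0]},{"xyz":[-86,0,40],"rot":[0,0.257,0]},{"xyz":[-86,0,75],"rot":[0,0.257,0]},{"xyz":[-86,0,105],"rot":[0,0.257,0]},{"xyz":[-86,0,122],"rot":[0,0.257,0]},{"xyz":[-86,0,130],"rot":[0,0.257,0]},{"xyz":[-86,0,130],"rot":[0,0.257,0]},{"xyz":[-86,0,130],"rot":[0,0.257,0]}]'
python3 -c "
from h import *
n=np.array([np.cos(np.radians(11.2)),np.sin(np.radians(11.2))])
c=np.array([561.4,86.2])
h=np.radians(18.2);H=np.array([np.cos(h),np.sin(h)])
goal([*(c-H*46),9.5],18.2,15)
goal([*(c-H*46+30*n),9.5],18.2,15)
p=c-H*46+70*n; print(p); goal([*p,9.5],11.2,15)
"
```

```text
t: 5.58
ee_pos: [490.9, 63.3, 6.5]
orientation: [-3.037, -0.487, -0.387]
ft_force: [-4.7, -3.1, 7.2]
width: 87.6
grasp_force: 3.5
t 5.58 at [490.9  63.3   6.5] shift [28.   0.3  4.1] rot [-0.001  0.008 -0.   ] F [-4.7 -3.1  7.2] w 87.6
t 5.58 at [490.9  63.3   6.5] shift [56.8  3.9 11.6] rot [-0.001  0.008 -0.   ] F [-4.7 -3.1  7.2] w 87.6
[586.3681465   85.42899833]
t 5.58 at [490.9  63.3   6.5] shift [95.2  8.8 21.5] rot [-0.032  0.008  0.118] F [-4.7 -3.1  7.2] w 87.6
```

```bash
python3 -m inch '[{"xyz":[1,0,-5],"rot":[0,0,0]},{"xyz":[1,0,-5],"rot":[0,0,0]},{"xyz":[1,0,-5],"rot":[0,0,0]}]'
python3 -c "
from h import *
n=np.array([np.cos(np.radians(11.2)),np.sin(np.radians(11.2))])
c=np.array([561.4,86.2])
h=np.radians(18.2);H=np.array([np.cos(h),np.sin(h)])
goal([*(c-H*46),10],18.2,15)
goal([*(c-H*46+30*n),10],18.2,15)
p=c-H*46+70*n; print(p); goal([*p,10],11.2,15)
"
```

```text
t: 5.83
ee_pos: [492.4, 63.4, 12.2]
orientation: [-3.037, -0.487, -0.392]
ft_force: [-0.0, 0.6, -0.1]
width: 88.0
grasp_force: 0.0
t 5.83 at [492.4  63.4  12.2] shift [25.2 -0.1  8.9] rot [-0.     0.005  0.   ] F [-0.   0.6 -0.1] w 88.0
t 5.83 at [492.4  63.4  12.2] shift [54.   3.5 16.5] rot [-0.     0.005  0.   ] F [-0.   0.6 -0.1] w 88.0
[586.3681465   85.42899833]
t 5.83 at [492.4  63.4  12.2] shift [92.4  8.4 26.6] rot [-0.031  0.005  0.118] F [-0.   0.6 -0.1] w 88.0
```

```bash
python3 -m inch '[{"xyz":[10,0,3],"rot":[0,0,0]},{"xyz":[19,0,6],"rot":[0,0,0]},{"xyz":[25,0,8],"rot":[0,0,0]},{"xyz":[32,1,9.7],"rot":[0,0,0]},{"xyz":[39,2,11.5],"rot":[0,0,0]},{"xyz":[46,2.5,13.4],"rot":[0,0,0]},{"xyz":[54,3.5,15.5],"rot":[0,0,0]},{"xyz":[62,4.5,17.6],"rot":[-0.008,0,0.029]},{"xyz":[70,5.5,19.7],"rot":[-0.016,0,0.059]},{"xyz":[78,6.5,21.8],"rot":[-0.023,0,0.088]},{"xyz":[85,7.5,23.6],"rot":[-0.031,0,0.118]},{"xyz":[92,8.4,25.6],"rot":[-0.031,0,0.118]}]'
python3 -c "
from h import *
save('scene','s4',(190,140,370,275),4.4)
goal([455,52,62],11.2,15)"
```

```text
t: 6.83
ee_pos: [586.1, 85.4, 11.4]
orientation: [-3.077, -0.301, -0.397]
ft_force: [-2.5, -0.2, 1.8]
width: 88.2
grasp_force: 1.4
t 6.88 at [587.9  85.7  11.8] shift [-119.4    7.1  -83.6] rot [-0.     0.003  0.001] F [ 0.9 -0.2 -0.8] w 87.9
```

View pics/s4.png

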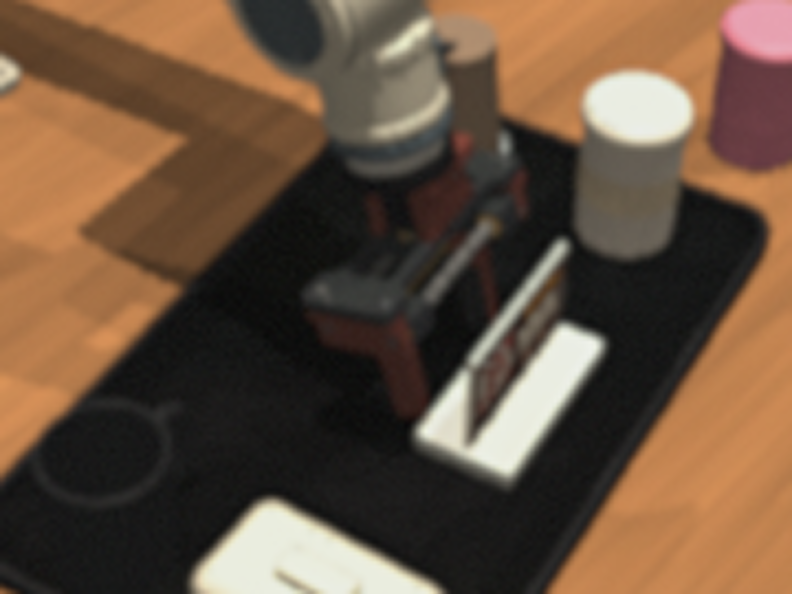

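The sign stands upright and now looks square: top front corners at (513,475) and (606,343), with the rim's inner edge about 50 mm ahead.

```bash
python3 -c "
from h import *
S=ctrl.camera_model('scene');g=lambda u,v,z=18:onz(S,190+u/4.4,140+v/4.4,z)
n=np.array([np.cos(np.radians(11.2)),np.sin(np.radians(11.2))])
a=g(513,475);b=g(606,343);print(a,b,a[:2]@n,b[:2]@n)
p=ctrl.get_obs()['ee_pos'][:2]
for d in(40,50,54): goal([*(p+d*n),11],11.2,15)
"
```

```text
[681.4459057   35.64823921  18.        ] [654.97229339 171.19143197  18.        ] 675.3919868990212 675.7497045300081
t 6.88 at [587.9  85.7  11.8] shift [38.5  0.1 11. ] rot [-0.     0.003  0.001] F [ 0.9 -0.2 -0.8] w 87.9
t 6.88 at [587.9  85.7  11.8] shift [48.1  0.1 13.5] rot [-0.     0.003  0.001] F [ 0.9 -0.2 -0.8] w 87.9
t 6.88 at [587.9  85.7  11.8] shift [52.   0.1 14.6] rot [-0.     0.003  0.001] F [ 0.9 -0.2 -0.8] w 87.9
```

```bash
python3 -m inch '[{"xyz":[6,0,1.6],"rot":[0,0,0]},{"xyz":[12,0,3.2],"rot":[0,0,0]},{"xyz":[18,0,4.8],"rot":[0,0,0]},{"xyz":[24,0,6.4],"rot":[0,0,0]},{"xyz":[30,0,8],"rot":[0,0,0]},{"xyz":[36,0,9.8],"rot":[0,0,0]},{"xyz":[39,0,10.6],"rot":[0,0,0]},{"xyz":[41,0,11.1],"rot":[0,0,0]},{"xyz":[41,0,11.1],"rot":[0,0,0]}]'
python3 -m inch '[{"xyz":[1,0,0.27],"rot":[0,0,0]},{"xyz":[2,0,0.54],"rot":[0,0,0]}]'
python3 -m inch '[{"xyz":[1,0,0.27],"rot":[0,0,0]},{"xyz":[2,0,0.54],"rot":[0,0,0]}]'
```

```text
t: 7.63
ee_pos: [627.6, 93.5, 11.2]
orientation: [-3.076, -0.302, -0.399]
ft_force: [-0.6, 0.2, -0.3]
width: 87.7
grasp_force: 0.1
t: 7.8
ee_pos: [628.5, 93.8, 11.0]
orientation: [-3.076, -0.302, -0.396]
ft_force: [-3.3, -1.0, 2.6]
width: 87.7
grasp_force: 1.7
t: 7.97
ee_pos: [630.8, 94.2, 11.0]
orientation: [-3.076, -0.302, -0.397]
ft_force: [-1.9, 0.5, 1.6]
width: 88.1
grasp_force: 1.4
```

```bash
python3 -m inch '[{"xyz":[1,0,0.27],"rot":[0,0,0]},{"xyz":[2,0,0.54],"rot":[0,0,0]}]' | grep -E 'ee_|ft'
python3 -m inch '[{"xyz":[1,0,0.27],"rot":[0,0,0]},{"xyz":[2,0,0.54],"rot":[0,0,0]}]'| grep -E 'ee_|ft'
python3 -m inch '[{"xyz":[1,0,0.27],"rot":[0,0,0]},{"xyz":[1,0,0.27],"rot":[0,0,0]}]'| grep -E 'ee_|ft'
```

```text
ee_pos: [633.1, 94.6, 11.0]
ft_force: [-3.0, -0.8, 2.2]
ee_pos: [635.2, 95.1, 11.0]
ft_force: [-2.6, -0.7, 2.0]
ee_pos: [636.0, 95.3, 10.9]
ft_force: [-3.6, -1.3, 2.2]
```

```bash
for i in 1; do python3 -m inch '[{"xyz":[1,0,0.27],"rot":[0,0,0]},{"xyz":[1,0,0.27],"rot":[0,0,0]}]'| grep -E 'ee_|ft'; done
python3 -c "
from h import *
save('scene','s5',(240,150,370,248),6.1)"
```

```text
ee_pos: [636.2, 95.3, 10.7]
ft_force: [-6.3, -1.5, 5.1]
```

View pics/s5.png

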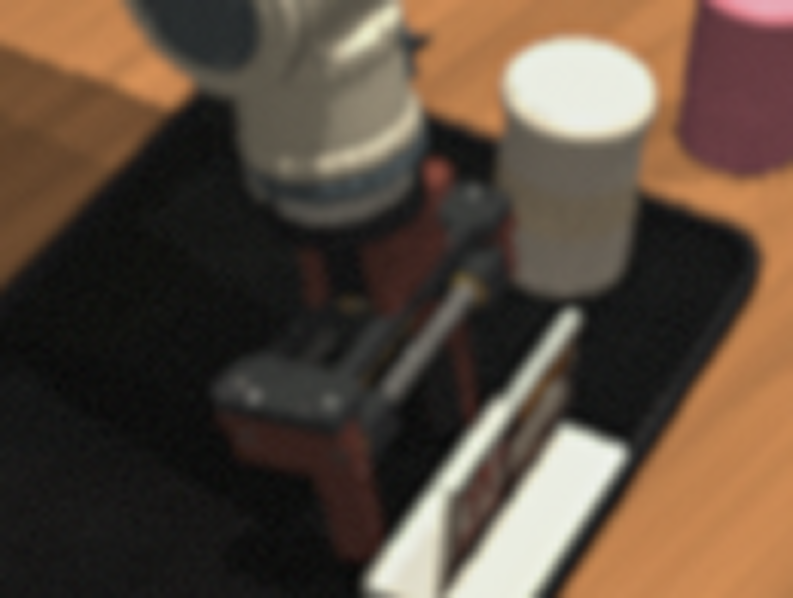

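The foot's front edge lies along the rim and the force is rising. One gentle squeeze to seat both corners, then I back off.

```bash
python3 -m inch '[{"xyz":[1,0,0.27],"rot":[0,0,0]},{"xyz":[1.5,0,0.4],"rot":[0,0,0]},{"xyz":[1.5,0,0.4],"rot":[0,0,0]}]'
python3 -m inch '[{"xyz":[-4,0,-2],"rot":[0,0,0]},{"xyz":[-12,0,-6],"rot":[0,0,0]},{"xyz":[-25,0,-12],"rot":[0,0,0]},{"xyz":[-40,0,-40],"rot":[0,0,0]},{"xyz":[-50,0,-75],"rot":[0,0,0]},{"xyz":[-55,0,-105],"rot":[0,0,0]},{"xyz":[-60,0,-130],"rot":[0,0,0]},{"xyz":[-60,0,-130],"rot":[0,0,0]},{"xyz":[-60,0,-130],"rot":[0,0,0]}]'
python3 -c "
from h import *
save('top','t6',(135,105,405,305),2.9)"
```

```text
t: 8.93
ee_pos: [636.3, 95.4, 10.4]
orientation: [-3.077, -0.302, -0.39]
ft_force: [-10.2, -2.5, 8.3]
width: 88.0
grasp_force: 5.3
t: 9.68
ee_pos: [550.4, 78.1, 123.2]
orientation: [-3.075, -0.302, -0.404]
ft_force: [0.6, -1.5, -0.5]
width: 87.9
grasp_force: 0.0
```

View pics/t6.png

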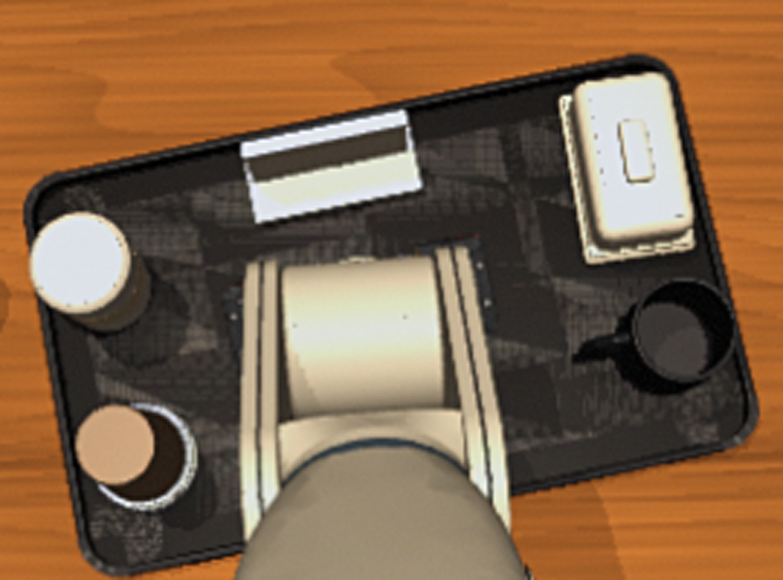

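The sign stands at the front rim. Its front edge runs (241,142)–(405,110), parallel to and touching the rim. The mug, canister, dish and cups are where they were (crop shifted 29 px), and the arm is clear. Handing in.

```bash
python3 -c "
from workcell import ctrl
print(ctrl.close_job())"
```

```text
the job is handed in; nothing more can be done
None
```

The sign was tipped upright and pushed flush against the tray's front rim, printed side out; in the last picture nothing else had moved, and the job was handed in at about 10 s, with no verdict returned.

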